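# Snap the sprung clip over the floating pipe and slide it into its keeper

## Task

Take the spring clip off the table and press it straight down over the bare middle of the sprung pipe, clear of the keeper, until both arms snap under the pipe and its pad sits down on it; the pipe sinks on its springs while you push, so go by feel and never drive it down onto its stops. Then slide the clip along the pipe, without forcing it, until its tongue is fully home in the keeper's roofed pocket, and let go, leaving it upright and the caps, nut and bolt on the table where they stand.

Things in the scene. Friction and masses are not known exactly. Their poses are not given: they have to be found in the camera images.
- clip: grey plastic clip standing on two bent steel spring arms. Origin between the arm tips, at table level; x along the bore, z up, same both ways round; about 0.1 kg. Arms 36 mm along x, 41 mm apart at the tips. Bridge plate 40 x 46 mm (x, y), top at z 48.5 mm; grip tab above it. Flat tongue at each x end, 16 mm wide in y, z 41.5 to 47.5 mm, reaching 31 mm from the centre.
- clip_grip (a point): point to grasp: centre of the clip's upright grip tab, 70 mm above the clip's origin (46 mm above clip_bore); the tab is 30 mm along x, 16 mm thick along y (grasp it across y), and 36 mm tall, from 21.5 mm below this point to 14.5 mm above it
- clip_bore (a point): centre of the clip's bore, 24 mm above the clip's origin; on the pipe's axis when fitted. Coming down, the arms meet the pipe about 20 mm above that. Pushing past the widest point takes roughly 10 to 18 N, most at 12 to 20 mm above; then the push suddenly falls away by more than 5 N. Once on, the clip slides along the pipe under a few newtons (up to 8 N).
- pipe_mid (a point): centre of the level steel pipe, on its axis, 92 mm above the table at rest; x along the pipe toward the keeper, z up. Diameter 28 mm, bare from x = -89 to 50 mm; end blocks 34 mm wide and 30 mm high beyond. Base plate 250 x 56 mm, fixed. To go on clear of the keeper's roof the clip's centre must be at x below 16 mm; x = -15 mm is a good place.
- pocket (a point): centre of the pocket's inner end wall, 62 mm along x and 21 mm above pipe_mid. The pocket takes the clip's tongue: open toward -x and the pipe's middle, 24 mm wide in y, roof underside 27 mm above the pipe's axis, reaching back to x = 50 mm. With the tongue home against the wall, clip_bore is 31 mm along x from pipe_mid.
- keeper (a joint): how far the keeper has been pushed along the pipe (+x) on its stiff buffer spring (m): 0 at rest, 1 mm per 3 N (3000 N/m); it must not be pushed past 0.006 m. The keeper is an aluminium block round the pipe with a roofed pocket toward the pipe's middle: 34 mm wide, x = 50 to 78 mm along the pipe, top 32 mm above the pipe's axis.
- pipe (a joint): how far the pipe has sunk straight down on its springs (m): 0 at rest, about 1.7 mm per newton of downward push (600 N/m). It meets its stops at 0.036 m and must not be pushed past 0.034 m. Pulled up, it can rise 6 mm.
- cap_left: light grey-green pressed cup cap, 62 mm across and 15 mm high, lying on the table; bystander, origin at the centre of its underside
- cap_right: another such cap, 62 mm across and 14 mm high; bystander, origin at the centre of its underside
- loose_nut: steel hex nut, 24x27x13 mm, lying flat; bystander, origin at the centre of its underside
- loose_bolt: steel bolt standing on its head, 57 mm tall; bystander, origin at the centre of its underside
Mind the look-alikes: they are no part of the job. Of the things that look like the clip, the middle-sized one is meant.

How it is judged:
By the outcome, as a careful person would: the job done as asked, in the order asked, and still so for the second after the job is handed in, with the robot touching nothing.
It also fails if it takes over 61 s, if anything falls off the work surface, if the arm or the gripper's body presses on something with over 40 N, if the wrist force passes 120 N, or if a joint passes its speed limit or range.

## Robot

A 6-joint arm with a two-finger parallel gripper is mounted at the origin on a cart in front of the work surface, level with it; the furniture and walls round the work are solid. World frame = base frame: x ahead of the robot, y to its left, z up, the work surface at z = 0. Lengths are in m, angles in rad, forces in N, time in s.
With the tool pointing down it reaches from about 0.325 to 0.9 m from the base axis. Payload 6.1 kg.
Tool frame: the origin (TCP) lies at the very end of the fingers, on their centre line; the grasp point (between the pads) lies 19 mm behind it; z points along the fingers, y is the direction in which the jaws open and shut (so a half turn about z gives the same grasp; the last joint's range is limited). The gripper opens to 87 mm and grips with 3 to 60 N. Pads are 19 mm wide; open, the fingers measure 117 mm over their backs; the gripper's body (75 mm by 190 mm) begins 51 mm behind the grasp point.
Start: joints at [1.153, 0.22, 1.526, -0, 1.395, -0.126], TCP at [0.18, 0.599, 0.223] pointing down, gripper open.
Joint ranges: [-2.98, 2.98], [-0.91, 2.08], [0.09, 2.57], [-1.24, 4.39], [0.2, 2.65], [-2.68, 2.68]. Speed limits (rad/s): [2.57, 2.57, 3.01, 3.14, 3.14, 3.14].

## Interface

Orientations are given as a unit quaternion [w, x, y, z].
In Python, from cell import env, grab_frame, camera_model gives the robot as it stands. The module is installed in compiled form; this text tells all that it offers.
- The arm moves only by the shell command python3 -m pendant 'ROWS' [FORCE]. ROWS is JSON, one flat list of numbers, 7 for each row, row after row: the turn, a rotation vector about the tool's x, y, z in units of 30 degrees (1.0 is 30 degrees), then the shift along the tool's x, y, z in units of 0.3 m (1.0 is 0.3 m), then the opening, from -1 (shut) to 1 (fully open). In form: [ax, ay, az, x, y, z, grip, ax, ay, az, x, y, z, grip, ...]. A call has 1 to 20 rows; each row is the pose to reach, as a shift and turn from the pose commanded when the call began, along the tool's axes at that moment; what a row does not reach only later rows make up. A row lasts 1/10 s, in which the tool goes at most 50 mm and 8.59 degrees, less where a joint would pass 70% of its speed; a pose out of reach is approached as far as the arm can. A call with a number of a shift or a turn outside -1 to 1 is refused whole. A call with a gripper value outside its range is refused whole. The fingers move at their own pace and stop on an object; FORCE is the grip in N (left out, the last holds). Time passes only in rows, so rows that repeat a pose let the fingers close. It gives the time, the measured TCP pose, the force and the opening at its end, in the units of the state.
- env.get_obs(): the state, without advancing time (a new reading comes with each control period).
- grab_frame(name): name is "side" or "top"; returns the picture (480x640x3 uint8, blue, green, red); there is no depth.
- camera_model(name): a dict with "intrinsics" (3x3 intrinsics, pixels), "R" (3x3) and "t" (3): a world point X has camera coordinates R X + t. Camera axes: x right, y down, z forward; pixel columns grow to the right and rows downward; lengths in m; the calibration is good to about 2 mm. A picture is of the moment at which its call begins. camera_model takes no time and is no camera call.
- env.sign_off(): hands the job in, once; it reports no verdict.
The state is a dict: "time_s": time; "q": joint angles; "dq": joint speeds; "tau": joint torques, N m; "tool_pos": TCP position; "tcp_rot": TCP orientation; "wrist_force": force on the tool from outside, world axes, zero at the start; "moment": the same for the moment, N m; "width": opening from 0.0 (shut) to 1.0 (fully open).
Only numpy, scipy, OpenCV 4.12 (cv2) and the standard library are available. Lean on these libraries where they do the work, as an engineer would, in place of code of your own. Each camera call takes 0.05 s, during which the arm holds its last target. There are 200 camera calls.

## Working session

There is one attempt and no reset: what is moved stays moved. The work goes in short steps, Python scripts to look and compute and a shell command to move; the robot and the scene stay as the last step left them, time stands still between calls to the robot, and variables do not carry over. Pictures are saved under pics/ and viewed, about 8 in all and at most 12, crops included, and the job is handed in when it is done.

```bash
mkdir -p pics; python3 - <<'E'
from cell import env, grab_frame, camera_model
import cv2
for n in("side","top"):
    cv2.imwrite(f"pics/{n}0.png",grab_frame(n)); m=camera_model(n); print(n,m)
o=env.get_obs(); print(o)
E
```

```text
side {'intrinsics': array([[464.01458516,   0.        , 315.45233394],
       [  0.        , 464.01458516, 233.58465857],
       [  0.        ,   0.        ,   1.        ]]), 'R': array([[-0.708666  ,  0.70533023,  0.01737135],
       [ 0.42633408,  0.44770852, -0.78600021],
       [-0.56216701, -0.54960563, -0.61798212]]), 't': array([ 0.39639743, -0.11465406,  1.42116455])}
top {'intrinsics': array([[568.39663459,   0.        , 316.24753196],
       [  0.        , 568.39663459, 240.38710893],
       [  0.        ,   0.        ,   1.        ]]), 'R': array([[ 0.01580274, -0.99984812,  0.00734867],
       [-0.99706137, -0.01630884, -0.0748508 ],
       [ 0.07495928, -0.00614423, -0.99716767]]), 't': array([-0.05288831,  0.51672041,  1.37807885])}
{'time_s': 0.1, 'q': array([ 1.15289697e+00,  2.21166007e-01,  1.52748542e+00, -8.79968767e-06,
        1.39468934e+00, -1.26150309e-01]), 'dq': array([ 0.00106808, -0.00153907, -0.00213786, -0.00112009, -0.00034216,
       -0.0004538 ]), 'tau': array([ 5.71784130e-04, -4.95949173e+01, -3.88519979e+01,  7.02247233e-02,
        5.15434938e-02, -4.04438424e-06]), 'tool_pos': array([0.17957838, 0.59806977, 0.221541  ]), 'tcp_rot': array([-2.30671015e-04,  1.45356897e-01,  9.89378900e-01, -8.43077634e-04]), 'wrist_force': array([ 0.67487491,  0.02244691, -0.07484976]), 'moment': array([-0.0353283 ,  0.03719606,  0.0096638 ]), 'width': 1.001815287278778}
```

View pics/top0.png

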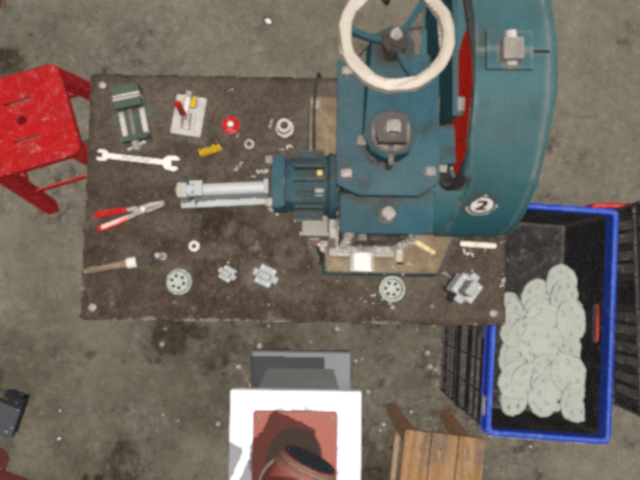

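View pics/side0.png

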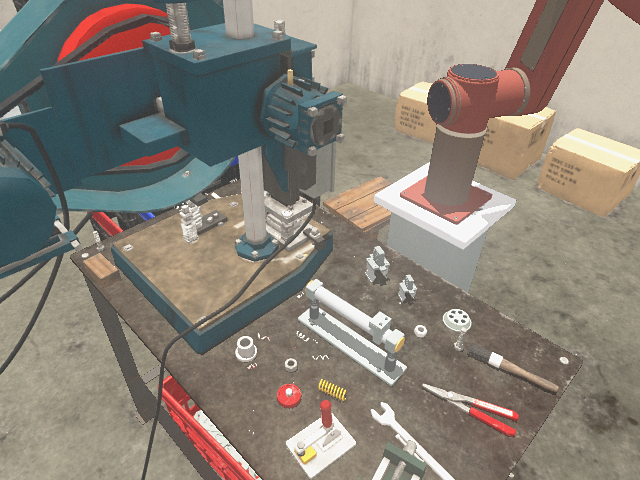

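```bash
python3 - <<'E'
import cv2,numpy as np
t=cv2.imread("pics/top0.png");s=cv2.imread("pics/side0.png")
r=lambda a,k:cv2.resize(a,None,fx=k,fy=k,interpolation=cv2.INTER_CUBIC)
a=r(t[252:302,160:290],6); b=r(t[255:315,435:495],5); c=r(t[172:217,170:280],6)
o=np.zeros((600,800,3),np.uint8)
o[:300,:780]=a; o[300:570,:660]=c
cv2.imwrite("pics/c1.png",o)
o=np.zeros((600,800,3),np.uint8)
o[:300,:300]=b; o[:300,320:320+240]=r(s[240:315,360:420],4); o[300:580,:720-200]=r(s[275:415-0,290:550],2)
cv2.imwrite("pics/c2.png",o)
E
```

```text
(no output)
```

View pics/c1.png

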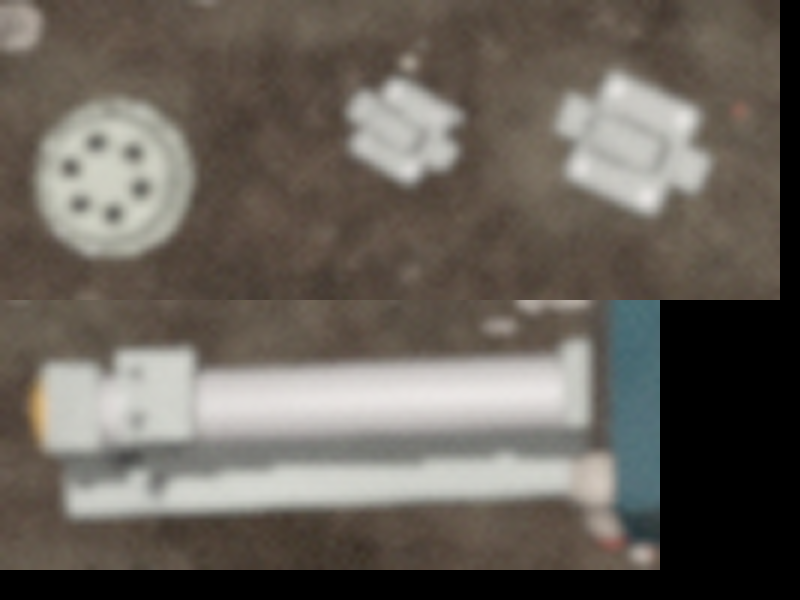

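View pics/c2.png

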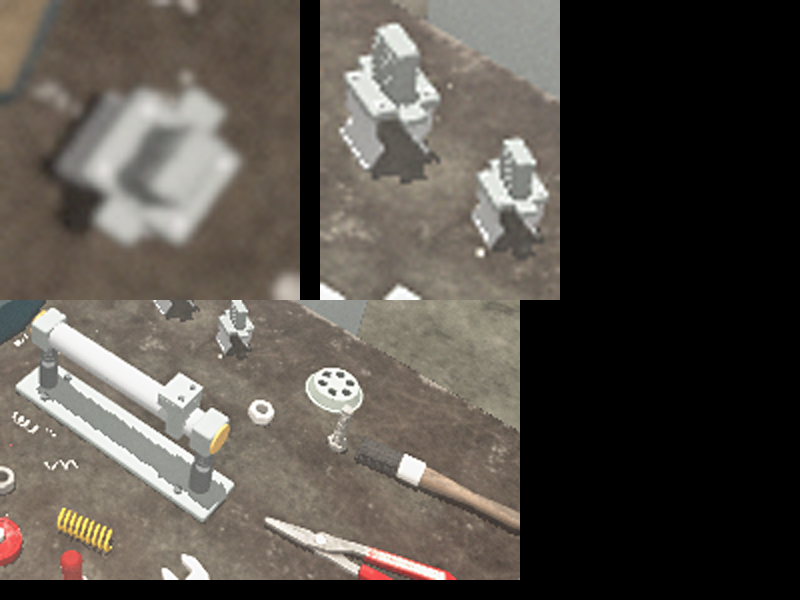

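```bash
cat > h.py <<'E'
import numpy as np, cv2
from cell import env, grab_frame, camera_model
from scipy.spatial.transform import Rotation as Ro
C={n:camera_model(n) for n in("side","top")}
def onz(n,uv,z):
    m=C[n]; d=m["R"].T@np.linalg.solve(m["intrinsics"],[*uv,1]); c=-m["R"].T@m["t"]
    return c+d*(z-c[2])/d[2]
def proj(n,X):
    m=C[n]; p=m["intrinsics"]@(m["R"]@np.asarray(X)+m["t"]); return p[:2]/p[2]
def tri(us,ut):
    P=[C[n]["intrinsics"]@np.c_[C[n]["R"],C[n]["t"]] for n in("side","top")]
    h=cv2.triangulatePoints(P[0],P[1],np.array(us,float),np.array(ut,float)).ravel(); return h[:3]/h[3]
def delta(pos,jaw,tilt=None):
    "rows numbers from commanded-ish (measured) pose to TCP pos, tool down, jaw (tool y) yaw in deg"
    o=env.get_obs(); q=o["tcp_rot"]; R=Ro.from_quat([*q[1:],q[0]])
    best=None
    for s in(0,180):
        a=np.radians(jaw+s); y=np.array([np.cos(a),np.sin(a),0]); z=np.array([0,0,-1.]); x=np.cross(y,z)
        r=(R.inv()*Ro.from_matrix(np.c_[x,y,z])).as_rotvec(degrees=True)/30
        if best is None or np.linalg.norm(r)<np.linalg.norm(best): best=r
    sh=R.inv().apply(np.asarray(pos)-o["tool_pos"])/0.3
    return np.r_[best,sh].round(4).tolist()
E
python3 - <<'E'
from h import *
c=lambda X,Y,x0,y0:((X+.5)/6-.5+x0,(Y+.5)/6-.5+y0)
p=lambda *a:print(a[0],a[1].round(4))
tl=onz("top",c(557,118,160,252),.0475);tr=onz("top",c(708,170,160,252),.0475)
p("tl",tl);p("tr",tr);p("mid",(tl+tr)/2);print(np.degrees(np.arctan2(*(tl-tr)[[1,0]])),np.linalg.norm(tl-tr))
p("tabtop",onz("top",c(625,143,160,252),.0845))
A=onz("top",c(560,92,170,172),.092);B=onz("top",c(195,104,170,172),.092);p("A",A);p("B",B)
print("pipe yaw",np.degrees(np.arctan2(*(B-A)[[1,0]])))
p("keepedge top",onz("top",c(195,94,170,172),.124));p("blockedge",onz("top",c(562,85,170,172),.107))
# side crop: scale 2, origin (290,275), y-300
s=lambda X,Y:(290+X/2,275+(Y-300)/2)
p("side pipe keeper top centre",onz("side",s(185,383),.124))
p("motor",tri((325,120),(273,185)))
print("side proj of clip", proj("side",[*((tl+tr)/2)[:2],.0845]))
E
```

```text
tl [0.4387 0.1075 0.0475]
tr [0.4189 0.0467 0.0475]
mid [0.4288 0.0771 0.0475]
71.97004990996923 0.0638801757303549
tabtop [0.4287 0.0769 0.0845]
A [0.6358 0.083  0.092 ]
B [0.6286 0.2253 0.092 ]
pipe yaw 92.88057824099887
keepedge top [0.6273 0.2191 0.124 ]
blockedge [0.636  0.0809 0.107 ]
side pipe keeper top centre [0.6171 0.2331 0.124 ]
motor [0.5808 0.0343 0.4392]
side proj of clip [378.87055327 249.08525804]
```

```bash
python3 - <<'E'
from h import *
print(delta([.30,.34,.22],162)); print(delta([.4288,.077,.16],162)); print(delta([.632,.1545,.2],182.9))
E
```

```text
[-0.0023, -0.0029, -2.9572, -0.6319, -0.7084, 0.0062]
[-0.0023, -0.0029, -2.9572, -1.2953, -1.4242, 0.2073]
[-0.0031, 0.0017, 2.3461, -1.8696, -0.9822, 0.0731]
```

```bash
python3 -m pendant '[0,0,0.25,-0.16,-0.18,0,1, 0,0,0.5,-0.32,-0.36,0,1, 0,0,0.75,-0.48,-0.54,0,1, 0,0,1,-0.63,-0.71,0,1, 0,0,1,-0.63,-0.71,0,1, 0,0,1,-0.63,-0.71,0,1, 0,0,1,-0.63,-0.71,0,1, 0,0,1,-0.63,-0.71,0,1]' 40; python3 - <<'E'
from h import *
print(env.get_obs()["q"].round(3));print(delta([.4288,.077,.16],162))
E
```

```text
time_s: 0.9
tool_pos: [0.2998, 0.3398, 0.2225]
tcp_rot: [-0.0, 0.398, 0.918, 0.0]
wrist_force: [-0.0, 0.7, 0.1]
width: 1.0
[ 0.673 -0.204  1.954  0.     1.392 -0.08 ]
[0.0001, -0.0011, 2.0383, -0.9334, -0.2855, 0.2078]
```

```bash
python3 -m pendant '[0,0,0.28,-0.25,-0.07,0,1, 0,0,0.56,-0.5,-0.14,0,1, 0,0,0.84,-0.75,-0.21,0,1, 0,0,1,-0.93,-0.285,0,1, 0,0,1,-0.93,-0.285,0.1,1, 0,0,1,-0.93,-0.285,0.2,1, 0,0,1,-0.93,-0.285,0.2,1]'; python3 - <<'E'
from h import *
print(env.get_obs()["q"].round(3));print(delta([.4288,.077,.14],162))
E
```

```text
time_s: 1.6
tool_pos: [0.4278, 0.0768, 0.1593]
tcp_rot: [-0.002, 0.621, 0.784, -0.002]
wrist_force: [-1.6, 0.2, 1.0]
width: 1.003
[-0.004 -0.191  2.064 -0.     1.273 -0.234]
[-0.0087, 0.0012, 1.0391, -0.0003, 0.0037, 0.0644]
```

```bash
python3 -m pendant '[0,0,0.27,0,0,0,1, 0,0,0.54,0,0,0.02,1, 0,0,0.81,0,0,0.04,1, 0,0,1,0,0,0.06,1, 0,0,1,0,0,0.065,1, 0,0,1,0,0,0.065,1]'; python3 - <<'E'
from h import *
o=env.get_obs();print(o["q"].round(3));print(delta([.4288,.077,.053],162))
s=grab_frame("side")[200:320,330:450]
s=cv2.resize(s,None,fx=5,fy=5,interpolation=cv2.INTER_CUBIC);cv2.imwrite("pics/s1.png",s)
E
```

```text
time_s: 2.2
tool_pos: [0.4284, 0.0797, 0.143]
tcp_rot: [-0.0, 0.801, 0.599, -0.0]
wrist_force: [-0.8, -0.3, 1.0]
width: 0.997
[ 2.000e-03 -1.720e-01  2.081e+00  0.000e+00  1.234e+00  2.890e-01]
[-0.0015, -0.0003, 0.0514, -0.0082, 0.004, 0.2999]
```

View pics/s1.png

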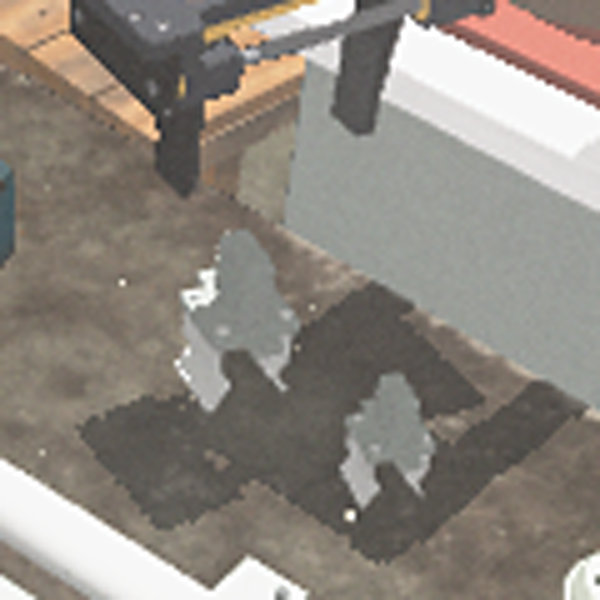

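```bash
python3 -m pendant '[0,0,0.05,-0.008,0.004,0.08,1, 0,0,0.05,-0.008,0.004,0.16,1, 0,0,0.05,-0.008,0.004,0.23,1, 0,0,0.05,-0.008,0.004,0.28,1, 0,0,0.05,-0.008,0.004,0.3,1, 0,0,0.05,-0.008,0.004,0.3,1, 0,0,0.05,-0.008,0.004,0.3,1]'
python3 - <<'E'
from h import *
o=env.get_obs();print(delta([.4288,.077,.053],162))
E
```

```text
time_s: 2.95
tool_pos: [0.4297, 0.076, 0.0539]
tcp_rot: [0.0, 0.81, 0.587, 0.0]
wrist_force: [-0.3, -0.2, -0.1]
width: 1.003
[0.0021, -0.0007, -0.0058, 0.0022, -0.0041, 0.003]
```

Well placed; close.

```bash
python3 -m pendant '[0,0,0,0,0,0,-1, 0,0,0,0,0,0,-1, 0,0,0,0,0,0,-1, 0,0,0,0,0,0,-1, 0,0,0,0,0,0,-1, 0,0,0,0,0,0,-1, 0,0,0,0,0,0,-1, 0,0,0,0,0,0,-1, 0,0,0,0,0,0,-1, 0,0,0,0,0,0,-1]' 45
```

```text
time_s: 3.95
tool_pos: [0.429, 0.0758, 0.053]
tcp_rot: [-0.0, 0.81, 0.586, -0.0]
wrist_force: [-1.0, 0.2, 0.8]
width: 0.181
```

```bash
python3 -m pendant '[0,0,0,0,0,-0.1,-1, 0,0,0,0,0,-0.22,-1, 0,0,0,0,0,-0.36,-1, 0,0,0,0,0,-0.5,-1, 0,0,0,0,0,-0.56,-1, 0,0,0,0,0,-0.56,-1]'
python3 - <<'E'
from h import *
o=env.get_obs();print(delta([.632,.1545,.21],182.9))
E
```

```text
time_s: 4.55
tool_pos: [0.4311, 0.0758, 0.2244]
tcp_rot: [0.002, 0.81, 0.586, 0.003]
wrist_force: [0.5, 0.6, -1.4]
width: 0.182
[0.0127, -0.0017, -0.7039, 0.4583, 0.5538, 0.0525]
```

```bash
python3 -m pendant '[0,0,-0.1,0.06,0.07,0,-1, 0,0,-0.25,0.16,0.19,0,-1, 0,0,-0.4,0.26,0.31,0.0,-1, 0,0,-0.55,0.36,0.43,0.02,-1, 0,0,-0.7,0.43,0.52,0.04,-1, 0,0,-0.7,0.46,0.55,0.04,-1, 0,0,-0.7,0.46,0.55,0.04,-1, 0,0,-0.7,0.46,0.55,0.04,-1]'
python3 - <<'E'
from h import *
o=env.get_obs();print(o["q"].round(2),delta([.632,.1545,.21],182.9))
s=grab_frame("side")
cv2.imwrite("pics/s2.png",cv2.resize(s[180:380,260:460],None,fx=3,fy=3,interpolation=cv2.INTER_CUBIC))
t=grab_frame("top")
cv2.imwrite("pics/t2.png",cv2.resize(t[140:240,150:300],None,fx=5,fy=5,interpolation=cv2.INTER_CUBIC))
E
```

```text
time_s: 5.35
tool_pos: [0.6276, 0.1551, 0.2066]
tcp_rot: [-0.001, 0.69, 0.724, -0.002]
wrist_force: [0.1, -0.4, -1.1]
width: 0.178
[ 0.12  0.28  1.48 -0.    1.38  0.07] [-0.0075, 0.0008, -0.0039, -0.0028, 0.0146, -0.0115]
```

View pics/s2.png

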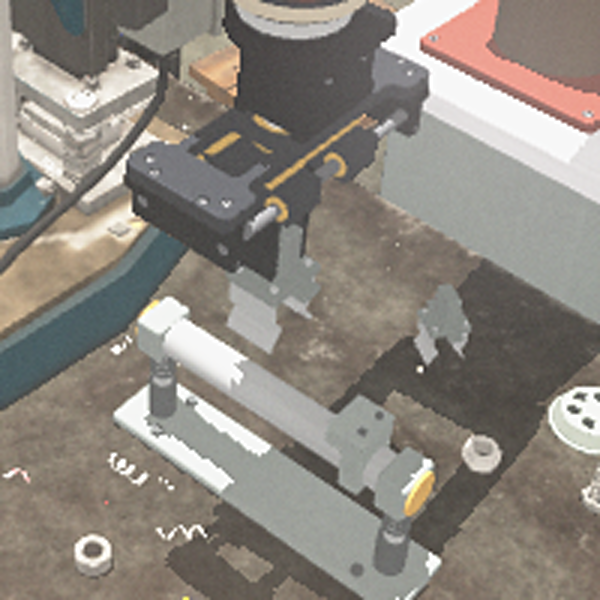

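```bash
python3 - <<'E'
from h import *
def sil(n,P,d,r=.014):
    c=-C[n]["R"].T@C[n]["t"]; v=P-c; k=np.cross(v,d); k/=np.linalg.norm(k); return P+r*k,P-r*k
d=np.array([np.cos(np.radians(92.9)),np.sin(np.radians(92.9)),0]); M=np.array([.6315,.1695,.092])
ims=[]
for n,f,(x0,y0,x1,y1),k in(("side","side0",(295,275,415,375),5),("top","top0",(170,165,290,215),5)):
    im=cv2.resize(cv2.imread(f"pics/{f}.png")[y0:y1,x0:x1],None,fx=k,fy=k,interpolation=cv2.INTER_CUBIC)
    q=lambda X:tuple(int(v) for v in (proj(n,X)-[x0,y0]+.5)*k)
    for j in(0,1): cv2.line(im,q(sil(n,M-.089*d,d)[j]),q(sil(n,M+.05*d,d)[j]),(0,0,255),1)
    for a in(.05,.078):  # keeper top edges
        w=np.array([-d[1],d[0],0])*.017; z=np.array([0,0,.032]); cv2.line(im,q(M+a*d+w+z),q(M+a*d-w+z),(255,0,0),1)
    cv2.circle(im,q(M),3,(0,255,0)); ims.append(im)
h=sum(i.shape[0] for i in ims)
cv2.imwrite("pics/ov.png",cv2.resize(np.vstack(ims),None,fx=.8,fy=.8,interpolation=cv2.INTER_AREA))
E
```

```text
(no output)
```

View pics/ov.png

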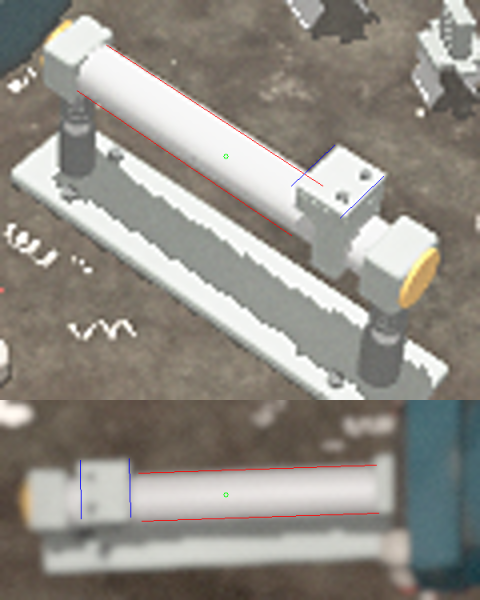

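```bash
python3 -m pendant '[0,0,0,-0.002,0.015,0.05,-1, 0,0,0,-0.002,0.015,0.12,-1, 0,0,0,-0.002,0.015,0.17,-1, 0,0,0,-0.002,0.015,0.19,-1, 0,0,0,-0.002,0.015,0.19,-1, 0,0,0,-0.002,0.015,0.19,-1]'
python3 - <<'E'
from h import *
o=env.get_obs();print(o["wrist_force"].round(2),o["moment"].round(3),delta([.6322,.1545,.15],182.9))
E
```

```text
time_s: 6.05
tool_pos: [0.6338, 0.1549, 0.1526]
tcp_rot: [0.0, 0.69, 0.724, 0.0]
wrist_force: [0.3, 0.2, -0.5]
width: 0.179
[ 0.29  0.22 -0.52] [-0.077  0.054  0.   ] [0.0015, -0.0001, -0.0041, -0.0012, -0.0053, 0.0086]
```

```bash
python3 -m pendant '[0,0,0,0,-0.003,0.01,-1, 0,0,0,0,-0.003,0.02,-1, 0,0,0,0,-0.003,0.03,-1, 0,0,0,0,-0.003,0.04,-1, 0,0,0,0,-0.003,0.045,-1, 0,0,0,0,-0.003,0.05,-1, 0,0,0,0,-0.003,0.05,-1, 0,0,0,0,-0.003,0.05,-1]'
python3 -m pendant '[0,0,0,0,0,0.005,-1, 0,0,0,0,0,0.01,-1, 0,0,0,0,0,0.015,-1, 0,0,0,0,0,0.02,-1, 0,0,0,0,0,0.02,-1]'
```

```text
time_s: 6.85
tool_pos: [0.6323, 0.1549, 0.1372]
tcp_rot: [-0.0, 0.69, 0.724, -0.0]
wrist_force: [-3.2, 0.1, 2.4]
width: 0.18
time_s: 7.35
tool_pos: [0.6324, 0.1549, 0.1312]
tcp_rot: [-0.0, 0.69, 0.724, -0.0]
wrist_force: [-4.9, -0.2, 5.3]
width: 0.181
```

```bash
python3 -m pendant '[0,0,0,0,-0.002,0,-1, 0,0,0,0,-0.004,0,-1, 0,0,0,0,-0.006,0,-1, 0,0,0,0,-0.006,0,-1]'
```

```text
time_s: 7.75
tool_pos: [0.631, 0.1549, 0.1314]
tcp_rot: [0.0, 0.69, 0.724, 0.0]
wrist_force: [-2.9, -0.0, 4.8]
width: 0.177
```

```bash
python3 -m pendant '[0,0,0,0,-0.002,0,-1, 0,0,0,0,-0.004,0,-1, 0,0,0,0,-0.006,0,-1, 0,0,0,0,-0.0065,0,-1, 0,0,0,0,-0.0065,0,-1]'; python3 -m pendant '[0,0,0,0,0,0.005,-1, 0,0,0,0,0,0.01,-1, 0,0,0,0,0,0.01,-1]'
```

```text
time_s: 8.25
tool_pos: [0.6302, 0.1548, 0.1319]
tcp_rot: [0.001, 0.69, 0.724, 0.001]
wrist_force: [3.4, 0.2, 4.9]
width: 0.182
time_s: 8.55
tool_pos: [0.6302, 0.1549, 0.1289]
tcp_rot: [0.001, 0.69, 0.724, 0.001]
wrist_force: [2.9, 1.0, 7.3]
width: 0.182
```

```bash
python3 -m pendant '[0,0,0,0,0.003,0,-1, 0,0,0,0,0.003,0.005,-1, 0,0,0,0,0.003,0.01,-1, 0,0,0,0,0.003,0.01,-1]'; python3 -m pendant '[0,0,0,0,0,0.005,-1, 0,0,0,0,0,0.01,-1, 0,0,0,0,0,0.01,-1]'
```

```text
time_s: 8.95
tool_pos: [0.6305, 0.1548, 0.1259]
tcp_rot: [0.001, 0.69, 0.724, 0.001]
wrist_force: [0.9, 0.6, 8.6]
width: 0.18
time_s: 9.25
tool_pos: [0.6306, 0.1548, 0.1233]
tcp_rot: [0.001, 0.69, 0.724, 0.001]
wrist_force: [-0.3, 0.2, 9.6]
width: 0.184
```

Lateral load is balanced. Continue pressing.

```bash
for i in 1 2; do python3 -m pendant '[0,0,0,0,0,0.005,-1, 0,0,0,0,0,0.01,-1, 0,0,0,0,0,0.01,-1]'; done
```

```text
time_s: 9.55
tool_pos: [0.6306, 0.1549, 0.1206]
tcp_rot: [0.001, 0.69, 0.724, 0.001]
wrist_force: [-0.6, 0.2, 11.2]
width: 0.18
time_s: 9.85
tool_pos: [0.6307, 0.1548, 0.1179]
tcp_rot: [0.001, 0.69, 0.724, 0.001]
wrist_force: [-1.3, 0.3, 13.1]
width: 0.18
```

```bash
for i in 1 2; do python3 -m pendant '[0,0,0,0,0,0.004,-1, 0,0,0,0,0,0.007,-1, 0,0,0,0,0,0.007,-1]'; done
```

```text
time_s: 10.15
tool_pos: [0.6309, 0.1549, 0.1161]
tcp_rot: [0.001, 0.69, 0.724, 0.001]
wrist_force: [-1.0, 0.5, 12.8]
width: 0.177
time_s: 10.45
tool_pos: [0.6304, 0.1548, 0.112]
tcp_rot: [0.001, 0.69, 0.724, 0.001]
wrist_force: [2.8, 0.9, 3.7]
width: 0.176
```

```bash
python3 -m pendant '[0,0,0,0,0,0.007,-1, 0,0,0,0,0,0.014,-1, 0,0,0,0,0,0.02,-1, 0,0,0,0,0,0.02,-1, 0,0,0,0,0,0.02,-1]';  python3 -m pendant '[0,0,0,0,0,0.007,-1, 0,0,0,0,0,0.014,-1, 0,0,0,0,0,0.02,-1, 0,0,0,0,0,0.02,-1, 0,0,0,0,0,0.02,-1]'
```

```text
time_s: 10.95
tool_pos: [0.6304, 0.1548, 0.1066]
tcp_rot: [0.001, 0.69, 0.724, 0.001]
wrist_force: [0.9, 0.6, 7.8]
width: 0.18
time_s: 11.45
tool_pos: [0.6304, 0.1548, 0.1012]
tcp_rot: [0.001, 0.69, 0.724, 0.001]
wrist_force: [-0.7, 0.4, 10.2]
width: 0.182
```

```bash
python3 -m pendant '[0,0,0,0,0,-0.01,-1, 0,0,0,0,0,-0.02,-1, 0,0,0,0,0,-0.03,-1, 0,0,0,0,0,-0.04,-1, 0,0,0,0,0,-0.05,-1, 0,0,0,0,0,-0.055,-1, 0,0,0,0,0,-0.058,-1, 0,0,0,0,0,-0.058,-1, 0,0,0,0,0,-0.058,-1]'
python3 - <<'E'
from h import *
o=env.get_obs();print(o["wrist_force"].round(2),o["moment"].round(3),o["tool_pos"].round(4))
s=grab_frame("side")
cv2.imwrite("pics/s3.png",cv2.resize(s[245:365,290:410],None,fx=5,fy=5,interpolation=cv2.INTER_CUBIC))
E
```

```text
time_s: 12.35
tool_pos: [0.6298, 0.1547, 0.1169]
tcp_rot: [0.0, 0.69, 0.724, 0.0]
wrist_force: [5.1, 0.6, 0.6]
width: 0.178
[5.1  0.62 0.61] [ 0.08  -1.004 -0.072] [0.6298 0.1547 0.1169]
```

View pics/s3.png

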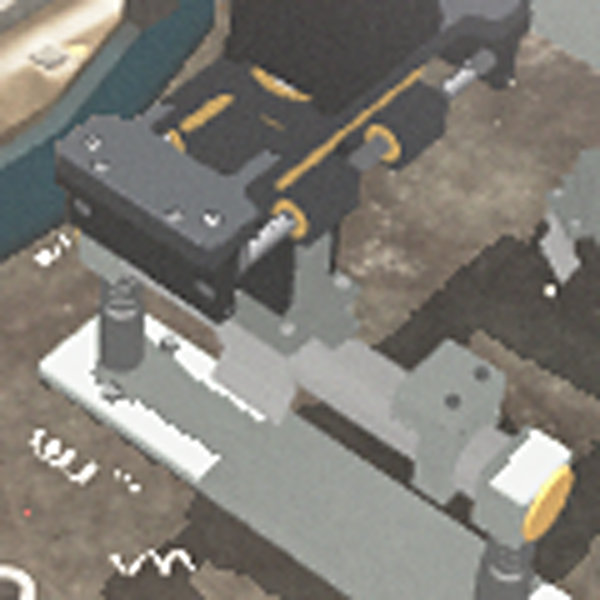

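```bash
python3 -m pendant '[0,0,0,0,0.003,0,-1, 0,0,0,0,0.005,0,-1, 0,0,0,0,0.005,0,-1]'; python3 -m pendant '[0,0,0,0.01,0,0,-1, 0,0,0,0.02,0,0,-1, 0,0,0,0.03,0,0,-1]'; python3 -m pendant '[0,0,0,0.01,0,0,-1, 0,0,0,0.02,0,0,-1, 0,0,0,0.03,0,0,-1]'
```

```text
time_s: 12.7
tool_pos: [0.6301, 0.1548, 0.1164]
tcp_rot: [-0.001, 0.69, 0.724, -0.001]
wrist_force: [0.3, -0.5, 1.0]
width: 0.179
time_s: 13.0
tool_pos: [0.6302, 0.1633, 0.1168]
tcp_rot: [-0.0, 0.69, 0.724, -0.001]
wrist_force: [-0.7, -3.8, 1.1]
width: 0.179
time_s: 13.3
tool_pos: [0.6299, 0.173, 0.117]
tcp_rot: [-0.0, 0.69, 0.724, -0.0]
wrist_force: [-1.1, -4.2, 0.8]
width: 0.179
```

```bash
python3 -m pendant '[0,0,0,0.01,0,0,-1, 0,0,0,0.02,0,0,-1, 0,0,0,0.03,0,0,-1]'; python3 -m pendant '[0,0,0,0.01,0,0,-1, 0,0,0,0.02,0,0,-1, 0,0,0,0.03,0,0,-1]';python3 -m pendant '[0,0,0,0.005,0,0,-1, 0,0,0,0.01,0,0,-1, 0,0,0,0.01,0,0,-1]'
```

```text
time_s: 13.6
tool_pos: [0.6295, 0.1821, 0.1171]
tcp_rot: [-0.0, 0.69, 0.724, -0.0]
wrist_force: [-2.4, -4.1, 1.3]
width: 0.179
time_s: 13.9
tool_pos: [0.6291, 0.1911, 0.1171]
tcp_rot: [-0.0, 0.69, 0.724, -0.0]
wrist_force: [-2.3, -3.5, 0.9]
width: 0.181
time_s: 14.2
tool_pos: [0.6289, 0.1942, 0.1171]
tcp_rot: [-0.0, 0.69, 0.724, -0.0]
wrist_force: [-2.8, -2.0, 0.4]
width: 0.182
```

```bash
python3 -m pendant '[0,0,0,0.003,-0.003,0,-1, 0,0,0,0.006,-0.004,0,-1, 0,0,0,0.01,-0.004,0,-1]'; for i in 1 2; do python3 -m pendant '[0,0,0,0.003,0,0,-1, 0,0,0,0.005,0,0,-1, 0,0,0,0.005,0,0,-1]'; done
```

```text
time_s: 14.5
tool_pos: [0.6284, 0.1965, 0.1175]
tcp_rot: [0.001, 0.69, 0.724, 0.0]
wrist_force: [-0.8, -4.7, 0.2]
width: 0.179
time_s: 14.8
tool_pos: [0.6282, 0.1983, 0.1174]
tcp_rot: [0.0, 0.69, 0.724, 0.0]
wrist_force: [-0.2, -4.7, 0.9]
width: 0.182
time_s: 15.1
tool_pos: [0.628, 0.1995, 0.1173]
tcp_rot: [0.0, 0.69, 0.724, -0.0]
wrist_force: [-0.4, -5.3, 1.2]
width: 0.179
```

```bash
for i in 1 2; do python3 -m pendant '[0,0,0,0.003,0,0,-1, 0,0,0,0.004,0,0,-1, 0,0,0,0.004,0,0,-1]'; done
```

```text
time_s: 15.4
tool_pos: [0.628, 0.2, 0.1172]
tcp_rot: [0.001, 0.69, 0.724, -0.0]
wrist_force: [-0.3, -5.3, 0.6]
width: 0.182
time_s: 15.7
tool_pos: [0.628, 0.2007, 0.1172]
tcp_rot: [0.001, 0.69, 0.724, -0.001]
wrist_force: [1.2, -8.8, 0.6]
width: 0.179
```

```bash
python3 -m pendant '[0,0,0,0.003,0,0,-1, 0,0,0,0.003,0,0,-1, 0,0,0,0.003,0,0,-1]'
python3 - <<'E'
from h import *
s=grab_frame("side")
cv2.imwrite("pics/s4.png",cv2.resize(s[275:365,310:430],None,fx=6,fy=6,interpolation=cv2.INTER_CUBIC))
E
```

```text
time_s: 16.0
tool_pos: [0.628, 0.2013, 0.1172]
tcp_rot: [0.001, 0.69, 0.724, -0.001]
wrist_force: [0.5, -9.2, 1.1]
width: 0.183
```

View pics/s4.png

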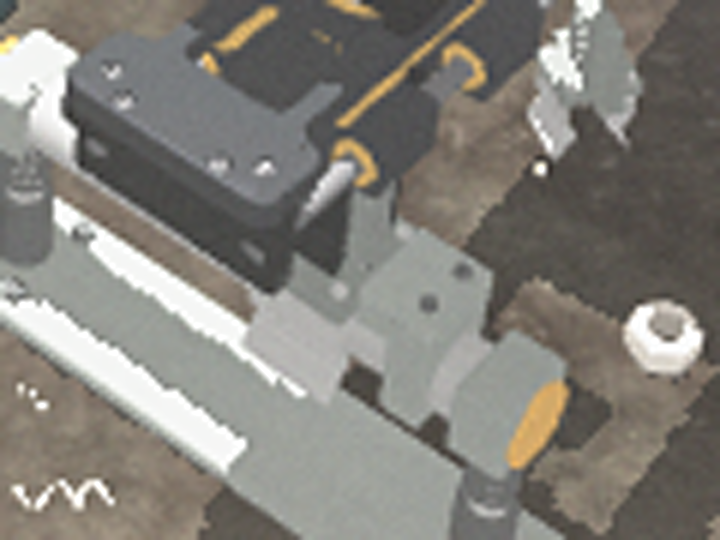

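```bash
python3 -m pendant '[0,0,0,0.002,0,0,-1, 0,0,0,0.004,0,0,-1, 0,0,0,0.004,0,0,-1]'
```

```text
time_s: 16.35
tool_pos: [0.6279, 0.2018, 0.1171]
tcp_rot: [0.001, 0.69, 0.724, -0.001]
wrist_force: [1.3, -11.7, 0.6]
width: 0.176
```

```bash
python3 -m pendant '[0,0,0,-0.002,0,0,-1, 0,0,0,-0.005,0,0,-1, 0,0,0,-0.005,0,0,-1]'; python3 -m pendant '[0,0,0,0,0,0,-0.3, 0,0,0,0,0,0,-0.1, 0,0,0,0,0,0,0, 0,0,0,0,0,0,0, 0,0,0,0,0,0,0]'
```

```text
time_s: 16.65
tool_pos: [0.6279, 0.2016, 0.1172]
tcp_rot: [0.001, 0.69, 0.724, -0.0]
wrist_force: [0.6, -6.7, 1.3]
width: 0.182
time_s: 17.15
tool_pos: [0.6276, 0.2032, 0.1172]
tcp_rot: [-0.0, 0.69, 0.724, 0.0]
wrist_force: [0.4, 0.6, 1.1]
width: 0.479
```

```bash
python3 -m pendant '[0,0,0,0,0,-0.05,0, 0,0,0,0,0,-0.12,0, 0,0,0,0,0,-0.2,0, 0,0,0,0,0,-0.3,0, 0,0,0,0,0,-0.4,0, 0,0,0,-0.15,-0.1,-0.45,0, 0,0,0,-0.3,-0.2,-0.45,0, 0,0,0,-0.3,-0.35,-0.45,0, 0,0,0,-0.3,-0.5,-0.45,0, 0,0,0,-0.3,-0.65,-0.45,0, 0,0,0,-0.3,-0.65,-0.45,0, 0,0,0,-0.3,-0.65,-0.45,0]'
python3 - <<'E'
from h import *
s=grab_frame("side");t=grab_frame("top")
a=cv2.resize(s[245:375,300:500],None,fx=4,fy=4,interpolation=cv2.INTER_CUBIC)[:340]
b=cv2.resize(t[170:220,150:280],None,fx=5,fy=5,interpolation=cv2.INTER_CUBIC)
o=np.zeros((600,800,3),np.uint8);o[:340]=a;o[345:595,:650]=b
cv2.imwrite("pics/f.png",o)
E
```

```text
time_s: 18.35
tool_pos: [0.4374, 0.1035, 0.2539]
tcp_rot: [0.001, 0.69, 0.724, 0.001]
wrist_force: [0.9, 0.3, 0.8]
width: 0.5
```

View pics/f.png

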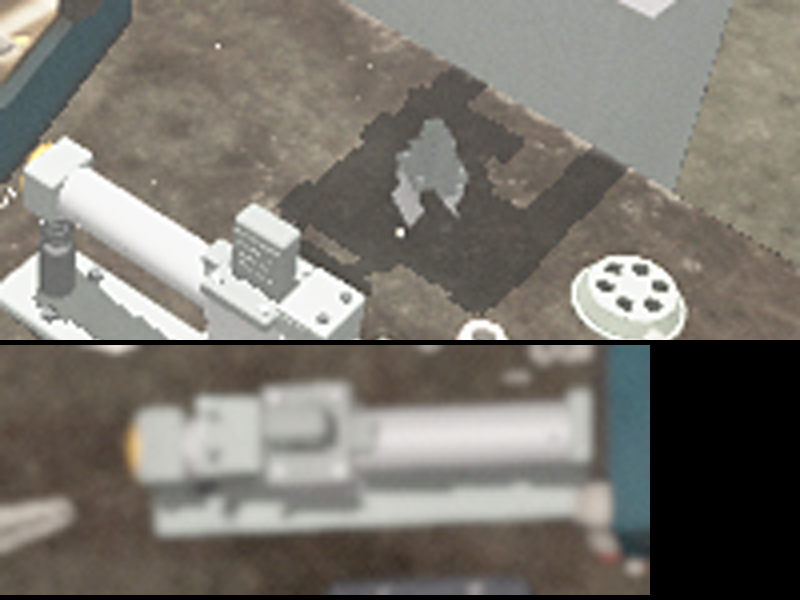

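```bash
python3 -c "
from cell import env
print(env.sign_off())"
```

```text
the job is handed in; nothing more can be done
None
```

The middle-sized clip is on the pipe with its tongue against the pocket wall, and I handed the job in at about 18.4 s.

- **Press:** I pushed it down over the bare pipe at about x = -15 mm. The highest push I read was about 13 N. It then fell to about 4 N as the arms snapped under. Pressing a little further gave the pipe's own 0.6 N/mm, so the pad was seated. I estimate the pipe sank about 24 mm at most, short of the 34 mm limit.
- **Slide:** The clip moved under about 4 to 5 N, and travelled about 46 mm against about 46 mm expected. At the end the force climbed to 11.7 N, which I took as the keeper wall. That means the keeper was pushed an estimated 2 to 2.5 mm, against the 6 mm limit. I eased back a little before letting go.
- **Last look:** The final side and top pictures show the clip upright on the pipe, hard up against the keeper with its tongue under the roof, and the gripper clear.
- **Not checked:** I saw the nut and one cap unmoved in the side views. I did not check the other cap or the bolt again, though the arm never worked near them. I could not see the tongue tip inside the pocket, so "fully home" rests on the force and travel readings.
- **One correction:** The first contact was about 2 mm off sideways, with up to 5 N of side load. I re-centred by feel before pressing on.

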